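# Slide the flat-capped module out of the packed row into the datum corner

## Robot

A 7-joint arm with a two-finger parallel gripper is mounted at the origin on the work surface. World frame = base frame: x ahead of the robot, y to its left, z up, the work surface at z = 0. Lengths are in m, angles in rad, forces in N, time in s.
With the tool pointing down it reaches from about 0.425 to 0.875 m from the base axis. Payload 8.4 kg.
Tool frame: the origin (TCP) lies at the very end of the fingers, on their centre line; the grasp point (between the pads) lies 19 mm behind it; z points along the fingers, y is the line along which they close (so a half turn about z gives the same grasp; the last joint's range is limited). The gripper opens to 85 mm and grips with 20 to 120 N. Pads are 22 mm wide; open, the fingers measure 114 mm over their backs; the gripper's body (76 mm by 85 mm) begins 54 mm behind the grasp point. The pads swing forward as they close: fully open they stand 13 mm farther back than shut.
Start: joints at [-1.22, 0.333, 0.04, 1.465, -0.013, 1.343, -0.059], TCP at [0.283, 0.585, 0.231] pointing down, gripper open.
Joint ranges: [-2.58, 2.58], [-0.38, 2.09], [-1.3, 1.39], [0.25, 2.4], [-1.5, 4.64], [0.08, 2.09], [-2.65, 2.65]. Speed limits (rad/s): [2.22, 2.22, 2.79, 2.79, 3.14, 3.14, 3.14].

## Interface

Orientations are given as a unit quaternion [x, y, z, w].
In Python, from workcell import readout, optics, hand_in gives the robot as it stands. The module is installed in compiled form; this text tells all that it offers.
- The arm moves only by the shell command python3 -m creep 'ROWS' [FORCE]. ROWS is a JSON object of lists of equal length, an entry for each row: "dp": the shift along the world's x, y, z in mm, a list of three; "rot": the turn, a rotation vector about the world's x, y, z in degrees, a list of three; "jaw": the closure, from -1 (fully open) to 1 (shut), so that 0 is half open. A call has 1 to 12 rows; each row shifts and turns the commanded pose from where the row before left it; what a row does not reach is not made up. A row lasts 1/10 s, in which the tool goes at most 50 mm and 8.59 degrees, less where a joint would pass 70% of its speed; a pose out of reach is approached as far as the arm can. A call with a gripper value outside its range is refused whole. The fingers move at their own pace and stop on an object; FORCE is the grip in N (left out, the last holds). Time passes only in rows, so rows that do not move let the fingers close. It gives the time, the measured TCP pose, the force, the opening and the grip force at its end, in the units of the state.
- readout.sense(): the state, without advancing time (a new reading comes with each control period).
- optics.capture(name): name is "scene" or "side" or "wrist"; returns a dict with "color" (480x640x3 uint8, red, green, blue), "depth" (480x640 float32, m along the optical axis (not along the pixel's ray), 0 where there is no reading), "fx", "fy", "cx", "cy" (pixels), "world_to_cam" (4x4, takes a point from world to camera coordinates); the wrist camera has in their place "hand_eye" (4x4, takes a point from camera to tool coordinates, whose origin is the TCP and whose axes are the flange's). Camera axes: x right, y up, looking along -z (the intrinsics and any distortion apply to the point x, -y, -z); pixel columns grow to the right and rows downward; lengths in m; the calibration is good to about 2 mm. A picture is of the moment at which its call begins: read the wrist's pose just before it.
- hand_in(): hands the job in; it is judged then, once.
The state is a dict: "clock": time; "qpos": joint angles; "qd": joint speeds; "effort": joint torques, N m; "position": TCP position; "orientation": TCP orientation; "wrist_force": force on the tool from outside, world axes, zero at the start; "ft_torque": the same for the moment, N m; "gripper_width": opening from 0.0 (shut) to 1.0 (fully open); "gripper_force": force on a finger pad.
Only numpy, scipy, OpenCV 4.12 (cv2) and the standard library are available. Lean on these libraries where they do the work, as an engineer would, in place of code of your own. Each camera call takes 0.05 s, during which the arm holds its last target. There are 200 camera calls.

## Task

On the round chuck of the probe station three modules stand packed side by side in a three-walled nest. Slide the one with the plain flat cap, whose height is not known and must be felt for, straight out of the row, without lifting it and without shifting its two neighbours, and bring it fully home in the inner corner of the L-shaped stop, flush against both of its arms. Press gently, leave everything else where it is, and finish with the tool clear.

Things in the scene. Friction and masses are not known exactly. Their poses are not given: they have to be found in the camera images.
- chuck: Round aluminium chuck, 280 mm across, fixed on its stage. Origin at table level under its centre, z up; its flat top is 60 mm above the origin. A fixed nest near its -x edge holds the row of modules; the L-shaped stop is on its +x side.
- nest (a point): Centre of the row of modules, at the chuck's top surface; axes as the chuck's. Dark steel nest, 28 mm high, open to +x: back wall's inner face at x = -23.5 mm, side walls' inner faces at y = +/-69.6 mm, from x = -23 to +23 mm; walls 12 mm thick. It is filled by three modules at y = -46.1, 0 and +46.1 mm, flush with the open side; which module has which place varies.
- stop: Dark steel L-shaped stop fixed on the chuck and square with it, 20 mm high. Origin at its inner corner on the chuck's top surface, axes as the chuck's. Long arm: inner face at x = 0, from y = -168 to +12 mm. Short arm: inner face at y = 0, from x = -50 to 0 mm. Arms 12 mm thick; the corner is open to -x and -y. Its place on the chuck varies.
- flat_module: The module to bring out: aluminium block 46 x 46 mm with a plain flat cap of the same outline on top, 0.12 to 0.24 kg in all. Origin at the centre of its underside, z up. In the nest it is square with the chuck; walls and neighbours touch three of its sides. Fully home, its origin is at (-23, -23, 0) mm in the stop's frame. Over 40 N from the tool, even for an instant, damages it.
- cap_low (a point): Point on the flat module's axis 16 mm above its underside, the lowest its cap can stand. The flat cap stands 16 to 28 mm above the chuck, not reported, and holds there. Feel for it at about 10 mm/s: fingertips pressed on it with 5 to 25 N carry the module along the slick chuck by friction, and slide over the cap once the module meets something solid.
- can_module: Neighbour module, same footprint 46 x 46 mm, 26 mm high with a round can 26 mm across rising to 28 mm in the middle of its top. Origin at the centre of its underside. Must stay put.
- bar_module: Neighbour module, same footprint 46 x 46 mm, 26 mm high with two parallel bars (26 x 9 mm, along its x) rising to 28 mm on its top. Origin at the centre of its underside. Must stay put.
- weight: Brass weight, cylinder 22 mm across, 28 mm high, standing on the chuck at its -y edge; origin at the centre of its underside. Bystander.
- lens_cap: Black disc 30 mm across, 10 mm high, on the chuck at its +y edge; origin at the centre of its underside. Bystander.
- screwdriver: Screwdriver lying on the table. Bystander.
- solvent: Amber bottle 56 mm across, 140 mm high, standing on the table beyond the chuck. Bystander.
- objective: Black microscope objective, 34 mm across, 52 mm high, standing on the table beyond the chuck. Bystander.
- swab_cup: Steel cup 60 mm across, 70 mm high, standing on the table beyond the chuck. Bystander.

How it is judged:
By the outcome, as a careful person would: the job done as asked, in the order asked, and still so for the second after the job is handed in, with the robot touching nothing.
It also fails if it takes over 43 s, if anything falls off the work surface, if the arm or the gripper's body presses on something with over 40 N, if the wrist force passes 120 N, or if a joint passes its speed limit or range.

## Working session

There is one attempt and no reset: what is moved stays moved. The work goes in short steps, Python scripts to look and compute and a shell command to move; the robot and the scene stay as the last step left them, time stands still between calls to the robot, and variables do not carry over. Pictures are saved under pics/ and viewed, at most 10 in all, crops included, and the job is handed in when it is done.

```bash
mkdir -p pics; python3 - <<'E'
from workcell import readout, optics
import cv2,pickle
s=readout.sense();print({k:s[k] for k in('clock','position','orientation','wrist_force','gripper_width')})
for n in('scene','side'):
    d=optics.capture(n);pickle.dump(d,open(n+'.pkl','wb'));cv2.imwrite(f'pics/{n}0.png',d['color'][:,:,::-1]);print(n,d['fx'],d['fy'],d['cx'],d['cy'],d['world_to_cam'].round(3).tolist(),[k for k in d])
E
```

```text
{'clock': 0.0, 'position': array([0.28240855, 0.58493658, 0.23041138]), 'orientation': array([ 2.23000614e-01,  9.74817967e-01, -7.99090735e-04, -1.35476454e-04]), 'wrist_force': array([-0.06107771,  0.95762885, -0.64910762]), 'gripper_width': 0.9974358702164507}
scene 488.25815387853356 488.25815387853356 313.74920745039793 239.27879565166091 [[-0.503, 0.864, -0.006, 0.239], [-0.708, -0.408, 0.577, 0.337], [0.496, 0.295, 0.817, -1.41], [0.0, 0.0, 0.0, 1.0]] ['color', 'depth', 'fx', 'fy', 'cx', 'cy', 'world_to_cam']
side 486.57053724888635 486.57053724888635 319.5879857688733 242.08181892742707 [[0.938, -0.347, 0.023, -0.486], [0.217, 0.636, 0.74, -0.2], [-0.271, -0.689, 0.672, -0.941], [0.0, 0.0, 0.0, 1.0]] ['color', 'depth', 'fx', 'fy', 'cx', 'cy', 'world_to_cam']
```

View pics/scene0.png

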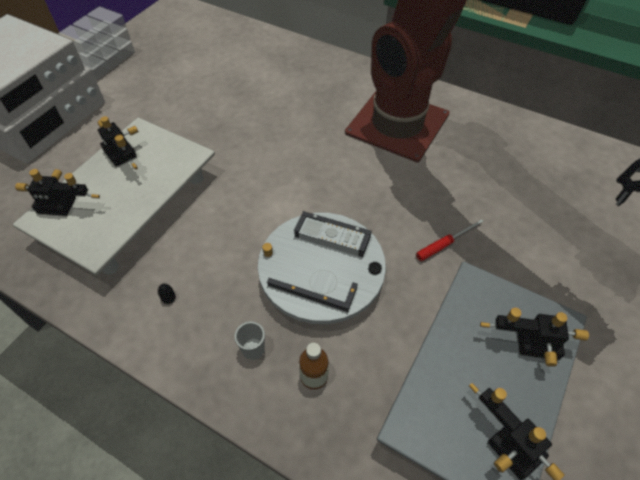

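View pics/side0.png

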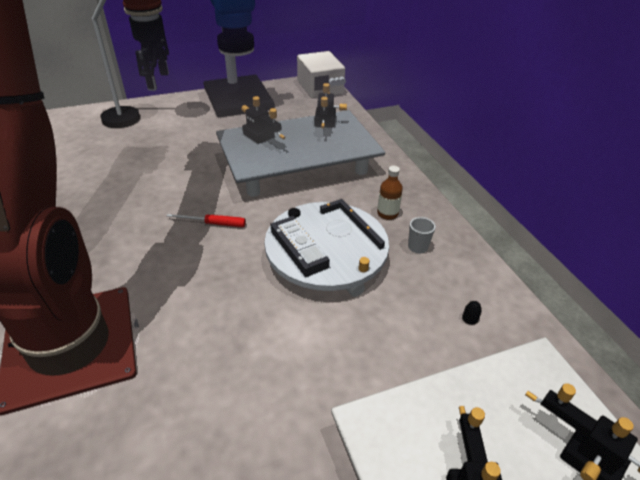

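Scene view: the chuck is at about (322,265), with the row at (310..360,232..242). The can module is in the middle, the bars are on the +y side near the lens cap (375,268), and the flat module is at the end nearest the brass weight (267,249), so at y = -46.1. The stop runs (270,285)-(350,305), with its corner near (350,300).

```bash
cat > h.py <<'E'
import numpy as np,pickle,cv2
def load(n): return pickle.load(open(n+'.pkl','rb'))
def ray(d,uv,z):
    """pixels -> world points on plane z"""
    uv=np.atleast_2d(uv).astype(float)
    c2w=np.linalg.inv(d['world_to_cam'])
    r=np.c_[(uv[:,0]-d['cx'])/d['fx'],-(uv[:,1]-d['cy'])/d['fy'],-np.ones(len(uv))]@c2w[:3,:3].T
    o=c2w[:3,3]; return o+r*((z-o[2])/r[:,2])[:,None]
def cloud(d):
    v,u=np.mgrid[:480,:640];z=d['depth'];c2w=np.linalg.inv(d['world_to_cam'])
    p=np.stack([(u-d['cx'])/d['fx']*z,-(v-d['cy'])/d['fy']*z,-z],-1)
    return p@c2w[:3,:3].T+c2w[:3,3]
E
python3 - <<'E'
from h import *
for n,c in(('scene',(322,265)),('side',(330,245))):
    d=load(n);P=cloud(d);rgb=d['color'].astype(int)
    v,u=np.mgrid[:480,:640];roi=(np.hypot(u-c[0],v-c[1])<85)&(d['depth']>0)
    print(n,'z hist',np.histogram(P[roi][:,2],np.arange(-.01,.12,.01)))
    m=roi&(abs(P[...,2]-.06)<.006)&(rgb.min(-1)>90)
    m=cv2.morphologyEx(m.astype('uint8'),cv2.MORPH_OPEN,np.ones((2,2)))
    h=cv2.convexHull(np.argwhere(m)[:,::-1].astype(np.int32))[:,0]
    w=ray(d,h,.06)[:,:2]
    A=np.c_[2*w,np.ones(len(w))];x=np.linalg.lstsq(A,(w**2).sum(1),rcond=None)[0]
    r=np.sqrt(x[2]+x[0]**2+x[1]**2);print('chuck',x[:2],r)
    dark=(roi&(rgb.max(-1)<70)&(P[...,2]>.065)&(P[...,2]<.1)).astype('uint8')
    k,lab,st,ce=cv2.connectedComponentsWithStats(dark)
    for i in range(1,k):
        if st[i,4]>40:
            q=P[lab==i];rect=cv2.minAreaRect((q[:,:2]*1000).astype(np.float32));print(st[i],rect,np.percentile(q[:,2],[50,95]))
E
```

```text
scene z hist (array([8635, 2668,    1,    0,    1,  170, 6050, 2251,  867, 1845,   17,
          0]), array([-0.01,  0.  ,  0.01,  0.02,  0.03,  0.04,  0.05,  0.06,  0.07,
        0.08,  0.09,  0.1 ,  0.11]))
chuck [0.5590818  0.07006726] 0.13875841494883784
[295 213  60  24 202] ((491.6634216308594, 36.8778190612793), (58.62006378173828, 121.21017456054688), 9.868653297424316) [0.0860955  0.08895251]
[357 229  14  27 140] ((475.84765625, 126.5030288696289), (57.95777893066406, 22.38201332092285), 18.435945510864258) [0.08571341 0.08928196]
[369 262  12  12 116] ((515.8037719726562, 175.0279083251953), (28.02705192565918, 23.617921829223633), 25.889299392700195) [0.06837066 0.0706878 ]
[268 279  87  32 575] ((645.0771484375, 88.80921173095703), (40.652061462402344, 179.83116149902344), 19.9166202545166) [0.07741649 0.0809013 ]
side z hist (array([7227, 5307,  173,  165,  123,  359, 3538, 2832,  942, 1796,   88,
         22]), array([-0.01,  0.  ,  0.01,  0.02,  0.03,  0.04,  0.05,  0.06,  0.07,
        0.08,  0.09,  0.1 ,  0.11]))
chuck [0.59008459 0.07084373] 0.1628375310081516
[284 162  65  13 145] ((629.997314453125, 329.19268798828125), (10.595576286315918, 181.62879943847656), 89.8982162475586) [0.07129063 0.07587318]
[381 190  19   9  82] ((753.630126953125, 148.2281036376953), (15.051761627197266, 45.943115234375), 51.902034759521484) [0.07825356 0.08466506]
[321 200  63  49 502] ((624.0805053710938, 75.19403076171875), (58.7598876953125, 180.30844116210938), 13.539094924926758) [0.07707107 0.0816329 ]
[271 208  58  69 757] ((485.4176940917969, 74.99797821044922), (221.2732696533203, 82.2983169555664), 89.99329376220703) [0.08171429 0.08901537]
```

```bash
python3 -m creep '{"dp":[[0,-40,25],[0,-40,20],[24,-42,10],[24,-42,10],[24,-42,10],[26,-42,10],[26,-42,5],[26,-42,0],[26,-42,0],[26,-42,0],[26,-42,0],[26,-42,0]],"rot":[[0,0,-4],[0,0,-4],[0,0,-4],[0,0,-4],[0,0,-4],[0,0,-4],[0,0,-4],[0,0,-4],[0,0,-4],[0,0,-4],[0,0,-4],[0,0,-4]],"jaw":[-1,-1,-1,-1,-1,-1,-1,-1,-1,-1,-1,-1]}' 20
python3 - <<'E'
from workcell import readout, optics
import cv2,pickle
s=readout.sense();d=optics.capture('wrist');d['s']=s;pickle.dump(d,open('w1.pkl','wb'));cv2.imwrite('pics/w1.png',d['color'][:,:,::-1])
print(s['position'],s['orientation'],d['hand_eye'],[ (k,d[k]) for k in d if k not in('color','depth','s')])
E
```

```text
clock: 1.3
position: [0.5369, 0.0837, 0.3212]
orientation: [0.601, 0.799, 0.0, -0.0]
wrist_force: [1.5, 0.7, -1.1]
gripper_width: 0.999
gripper_force: 0.0
[0.53692084 0.08373951 0.32119127] [ 6.01283681e-01  7.99035621e-01  8.97129931e-05 -6.22060338e-05] [[-3.71398322e-04  9.46588690e-01  3.22443349e-01  8.31602237e-02]
 [ 9.99999880e-01  4.54314570e-04 -1.81894763e-04  6.35342776e-04]
 [-3.18670237e-04  3.22443243e-01 -9.46588746e-01 -1.41735577e-01]
 [ 0.00000000e+00  0.00000000e+00  0.00000000e+00  1.00000000e+00]] [('fx', 427.06563267570033), ('fy', 427.06563267570033), ('cx', 314.20631151942655), ('cy', 241.6306263110858), ('hand_eye', array([[-3.71398322e-04,  9.46588690e-01,  3.22443349e-01,
         8.31602237e-02],
       [ 9.99999880e-01,  4.54314570e-04, -1.81894763e-04,
         6.35342776e-04],
       [-3.18670237e-04,  3.22443243e-01, -9.46588746e-01,
        -1.41735577e-01],
       [ 0.00000000e+00,  0.00000000e+00,  0.00000000e+00,
         1.00000000e+00]]))]
```

View pics/w1.png

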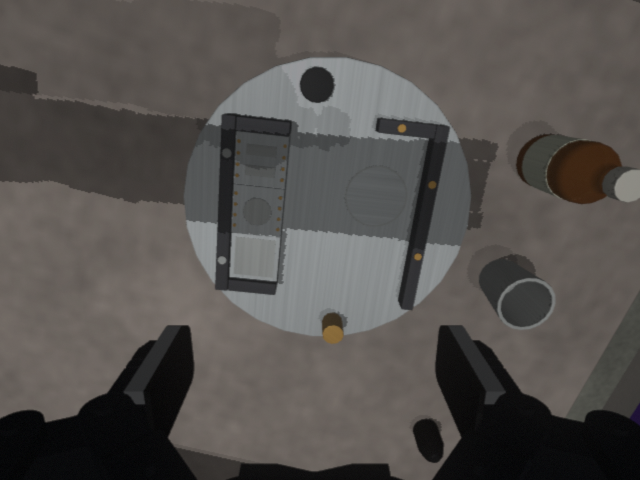

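The picture shows the nest at left with its open side facing right. The bars are at (260,158), the can at (257,210) and the plain flat cap at (254,258). The stop's inner corner is near (425,137), the weight is at (333,325) and the lens cap at (317,84).

```bash
cat >> h.py <<'E'
from scipy.spatial.transform import Rotation as R
def wrist(n):
    d=load(n);T=np.eye(4);T[:3,:3]=R.from_quat(d['s']['orientation']).as_matrix();T[:3,3]=d['s']['position']
    d['world_to_cam']=np.linalg.inv(T@d['hand_eye']);return d
E
python3 - <<'E'
from h import *
d=wrist('w1');P=cloud(d);rgb=d['color'].astype(int);g=rgb.max(-1)
print('pts',[(q,P[q[1],q[0]].round(4),rgb[q[1],q[0]]) for q in((254,258),(257,210),(260,185),(340,260),(420,200),(280,180),(340,185),(226,200))])
v,u=np.mgrid[:480,:640];roi=np.hypot(u-328,v-197)<142
print('chuck z',np.median(P[roi&(g>130)][:,2]))
# chuck circle
m=(np.hypot(u-328,v-197)<165)&(abs(P[...,2]-.06)<.008)
h=cv2.convexHull(np.argwhere(m)[:,::-1].astype(np.int32))[:,0];w=ray(d,h,.06)[:,:2]
A=np.c_[2*w,np.ones(len(w))];x=np.linalg.lstsq(A,(w**2).sum(1),rcond=None)[0];print('chuck',x[:2],np.sqrt(x[2]+x[0]**2+x[1]**2))
for name,lo,hi,box in(('nest',.083,.095,(200,100,300,300)),('stop',.073,.087,(370,110,455,315))):
    m=(g<70)&(P[...,2]>lo)&(P[...,2]<hi)&(u>box[0])&(u<box[2])&(v>box[1])&(v<box[3])
    q=P[m];print(name,m.sum(),np.median(q[:,2]),cv2.minAreaRect((q[:,:2]*1000).astype(np.float32)))
m=((g>125)&(u>225)&(u<282)&(v>225)&(v<290)).astype('uint8')
c=max(cv2.findContours(m,0,1)[0],key=cv2.contourArea);print(cv2.minAreaRect(c), 'cap z',np.median(P[245:270,240:268,2]))
cv2.imwrite('pics/w1c.png',cv2.resize(d['color'][100:320,200:460,::-1],None,fx=3,fy=3,interpolation=2)[:600,:780])
E
```

```text
pts [((254, 258), array([0.4999, 0.008 , 0.0832]), array([128, 132, 130])), ((257, 210), array([0.4918, 0.0557, 0.0873]), array([80, 81, 81])), ((260, 185), array([0.4889, 0.0783, 0.0854]), array([83, 85, 86])), ((340, 260), array([0.5832, 0.02  , 0.0591]), array([139, 142, 144])), ((420, 200), array([0.6356, 0.1027, 0.0709]), array([23, 22, 24])), ((280, 180), array([0.5049, 0.0878, 0.0862]), array([83, 74, 58])), ((340, 185), array([0.5604, 0.0937, 0.0603]), array([88, 91, 92])), ((226, 200), array([0.4628, 0.0569, 0.0867]), array([32, 32, 34]))]
chuck z 0.05915842751046996
chuck [0.55580268 0.06582528] 0.13861454788399713
nest 4326 0.08694059850254277 ((485.7440185546875, 53.3045768737793), (58.74909591674805, 163.598388671875), 9.823925971984863)
stop 3190 0.07901867668606088 ((620.5974731445312, 79.4252700805664), (61.952388763427734, 179.99879455566406), 10.309381484985352)
((253.7254180908203, 256.0205078125), (47.44072341918945, 44.81519317626953), 5.194429397583008) cap z 0.08262483540055754
```

View pics/w1c.png

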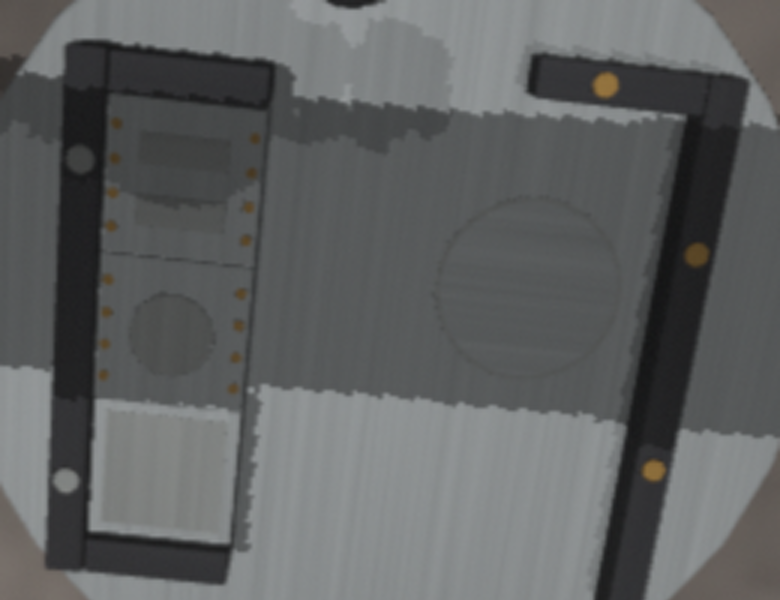

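```bash
python3 -m creep '{"dp":[[-5,-9,-28],[-5,-9,-28],[-5,-9,-28],[-5,-9,-28],[-5,-9,-28],[-4,-10,-28],[-4,-10,-25],[-4,-10,-15],[0,0,0],[0,0,0],[0,0,0],[0,0,0]],"rot":[[0,0,-1],[0,0,-1],[0,0,-1],[0,0,-1],[0,0,-1],[0,0,-1],[0,0,0],[0,0,0],[0,0,0],[0,0,0],[0,0,0],[0,0,0]],"jaw":[1,1,1,1,1,1,1,1,1,1,1,1]}' 20
python3 - <<'E'
from workcell import readout, optics
import cv2,pickle
s=readout.sense();d=optics.capture('wrist');d['s']=s;pickle.dump(d,open('w2.pkl','wb'));cv2.imwrite('pics/w2.png',d['color'][:,:,::-1])
print(s['position'],s['orientation'],s['wrist_force'])
E
```

```text
clock: 2.55
position: [0.5002, 0.0113, 0.1142]
orientation: [0.641, 0.768, 0.001, 0.0]
wrist_force: [-0.7, 0.4, -0.2]
gripper_width: 0.002
gripper_force: 0.0
[0.50019135 0.01133874 0.11417345] [6.40951439e-01 7.67581017e-01 6.92331806e-04 3.95613337e-04] [-0.68607964  0.41070112 -0.22161893]
```

View pics/w2.png

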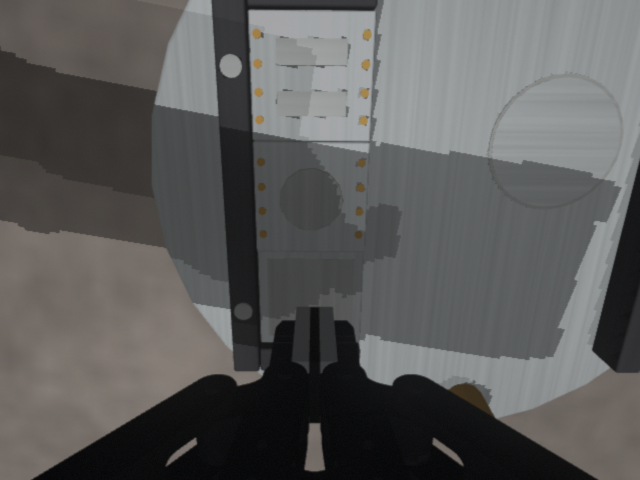

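The shut fingertips, at about (315,315), stand over the flat cap, whose sides are at u≈262 and u≈362, so they are centred across the row. A 2 mm shift in -y is needed.

```bash
python3 -m creep '{"dp":[[0,-2,-8],[0,0,-8],[0,0,-4],[0,0,-1],[0,0,-1],[0,0,-1],[0,0,-1],[0,0,-1]],"rot":[[0,0,0],[0,0,0],[0,0,0],[0,0,0],[0,0,0],[0,0,0],[0,0,0],[0,0,0]],"jaw":[1,1,1,1,1,1,1,1]}'
python3 -m creep '{"dp":[[0,0,-1],[0,0,-1],[0,0,-1]],"rot":[[0,0,0],[0,0,0],[0,0,0]],"jaw":[1,1,1]}'
```

```text
clock: 3.4
position: [0.4995, 0.0087, 0.0883]
orientation: [0.641, 0.767, 0.0, 0.0]
wrist_force: [0.5, -0.3, -0.6]
gripper_width: 0.001
gripper_force: 0.0
clock: 3.7
position: [0.4994, 0.0087, 0.0852]
orientation: [0.641, 0.767, 0.0, -0.0]
wrist_force: [0.2, 0.0, 0.8]
gripper_width: -0.001
gripper_force: 0.0
```

Depth puts the cap at about 0.083, so from here I go down one or two rows at a time.

```bash
python3 -m creep '{"dp":[[0,0,-1],[0,0,-0.5]],"rot":[[0,0,0],[0,0,0]],"jaw":[1,1]}'
python3 -m creep '{"dp":[[0,0,-0.5]],"rot":[[0,0,0]],"jaw":[1]}'
python3 -m creep '{"dp":[[0,0,-0.5]],"rot":[[0,0,0]],"jaw":[1]}'
```

```text
clock: 3.9
position: [0.4994, 0.0087, 0.0836]
orientation: [0.641, 0.767, -0.0, -0.0]
wrist_force: [0.6, 0.1, 0.5]
gripper_width: -0.001
gripper_force: 0.0
clock: 4.0
position: [0.4996, 0.0086, 0.0835]
orientation: [0.641, 0.767, 0.0, 0.0]
wrist_force: [-2.5, 0.7, 8.1]
gripper_width: 0.001
gripper_force: 4.0
clock: 4.1
position: [0.4999, 0.0087, 0.0835]
orientation: [0.641, 0.767, 0.0, 0.0]
wrist_force: [-3.7, -0.5, 13.7]
gripper_width: -0.001
gripper_force: 6.4
```

```bash
python3 -m creep '{"dp":[[0.98,0.17,0],[1.97,0.35,0],[1.97,0.35,0],[1.97,0.35,0],[1.97,0.35,0],[1.97,0.35,0]],"rot":[[0,0,0],[0,0,0],[0,0,0],[0,0,0],[0,0,0],[0,0,0]],"jaw":[1,1,1,1,1,1]}'
python3 - <<'E'
from workcell import readout, optics
import cv2,pickle
s=readout.sense();d=optics.capture('wrist');d['s']=s;pickle.dump(d,open('w3.pkl','wb'));cv2.imwrite('pics/w3.png',d['color'][:,:,::-1])
E
```

```text
clock: 4.7
position: [0.5108, 0.0106, 0.0835]
orientation: [0.641, 0.767, 0.0, 0.0]
wrist_force: [-3.0, -0.3, 8.6]
gripper_width: 0.003
gripper_force: 4.1
```

View pics/w3.png

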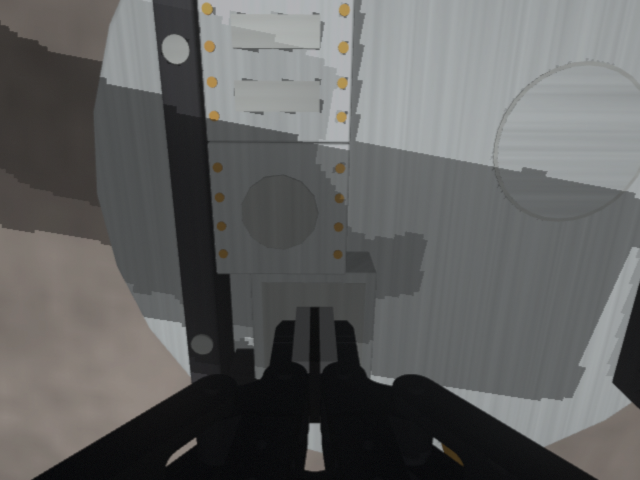

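The flat module, at (255..375, 272), has come out about 11 mm with the fingers still centred on it. The can and bar modules have not moved. I continue and add slightly to the press.

```bash
python3 -m creep '{"dp":[[1.97,0.35,-0.3],[2.95,0.52,0],[2.95,0.52,0],[2.95,0.52,0],[2.95,0.52,0],[2.95,0.52,0],[2.95,0.52,0],[2.95,0.52,0],[2.95,0.52,0],[2.95,0.52,0],[2.95,0.52,0],[2.95,0.52,0]],"rot":[[0,0,0],[0,0,0],[0,0,0],[0,0,0],[0,0,0],[0,0,0],[0,0,0],[0,0,0],[0,0,0],[0,0,0],[0,0,0],[0,0,0]],"jaw":[1,1,1,1,1,1,1,1,1,1,1,1]}'
```

```text
clock: 5.95
position: [0.5455, 0.0166, 0.0835]
orientation: [0.641, 0.767, 0.001, 0.0]
wrist_force: [-3.0, -0.7, 9.9]
gripper_width: -0.001
gripper_force: 5.2
```

```bash
python3 -m creep '{"dp":[[2.95,0.52,-0.2],[2.95,0.52,0],[2.95,0.52,0],[2.95,0.52,0],[2.95,0.52,0],[2.95,0.52,0],[2.95,0.52,0],[2.95,0.52,0],[2.95,0.52,0],[2.95,0.52,0],[2.95,0.52,0],[2.95,0.52,0]],"rot":[[0,0,0],[0,0,0],[0,0,0],[0,0,0],[0,0,0],[0,0,0],[0,0,0],[0,0,0],[0,0,0],[0,0,0],[0,0,0],[0,0,0]],"jaw":[1,1,1,1,1,1,1,1,1,1,1,1]}'
python3 -m creep '{"dp":[[2.95,0.52,0],[2.95,0.52,0],[2.95,0.52,0],[2.95,0.52,0],[2.95,0.52,0],[2.95,0.52,0],[2.95,0.52,0],[2.95,0.52,0],[2.95,0.52,0],[2.95,0.52,0],[2.95,0.52,0]],"rot":[[0,0,0],[0,0,0],[0,0,0],[0,0,0],[0,0,0],[0,0,0],[0,0,0],[0,0,0],[0,0,0],[0,0,0],[0,0,0]],"jaw":[1,1,1,1,1,1,1,1,1,1,1]}'
```

```text
clock: 7.15
position: [0.581, 0.0228, 0.0835]
orientation: [0.641, 0.767, 0.001, 0.0]
wrist_force: [-2.9, -1.0, 11.7]
gripper_width: -0.0
gripper_force: 5.7
clock: 8.25
position: [0.6134, 0.0285, 0.0835]
orientation: [0.641, 0.767, 0.001, 0.0]
wrist_force: [-2.4, 0.1, 10.9]
gripper_width: -0.003
gripper_force: 5.4
```

```bash
python3 -m creep '{"dp":[[1.97,0.35,0],[1.97,0.35,0],[1.97,0.35,0],[1.97,0.35,0],[1.48,0.26,0]],"rot":[[0,0,0],[0,0,0],[0,0,0],[0,0,0],[0,0,0]],"jaw":[1,1,1,1,1]}'
python3 -m creep '{"dp":[[0.98,0.17,0]],"rot":[[0,0,0]],"jaw":[1]}'
python3 -m creep '{"dp":[[0.98,0.17,0]],"rot":[[0,0,0]],"jaw":[1]}'
python3 -m creep '{"dp":[[0.98,0.17,0]],"rot":[[0,0,0]],"jaw":[1]}'
```

```text
clock: 8.75
position: [0.6227, 0.0301, 0.0836]
orientation: [0.641, 0.767, 0.001, 0.001]
wrist_force: [-2.6, -0.1, 10.0]
gripper_width: 0.001
gripper_force: 5.3
clock: 8.85
position: [0.6237, 0.0303, 0.0835]
orientation: [0.641, 0.767, 0.001, 0.001]
wrist_force: [-1.3, 0.9, 10.4]
gripper_width: 0.001
gripper_force: 5.3
clock: 8.95
position: [0.6242, 0.0304, 0.0835]
orientation: [0.641, 0.767, 0.0, 0.0]
wrist_force: [-6.9, -0.5, 12.9]
gripper_width: -0.0
gripper_force: 6.7
clock: 9.05
position: [0.625, 0.0305, 0.0835]
orientation: [0.641, 0.767, 0.0, -0.0]
wrist_force: [-6.6, -1.1, 14.0]
gripper_width: -0.003
gripper_force: 6.6
```

```bash
python3 - <<'E'
from workcell import readout, optics
import cv2,pickle
s=readout.sense();d=optics.capture('wrist');d['s']=s;pickle.dump(d,open('w4.pkl','wb'));cv2.imwrite('pics/w4.png',d['color'][:,:,::-1])
E
```

```text
(no output)
```

View pics/w4.png

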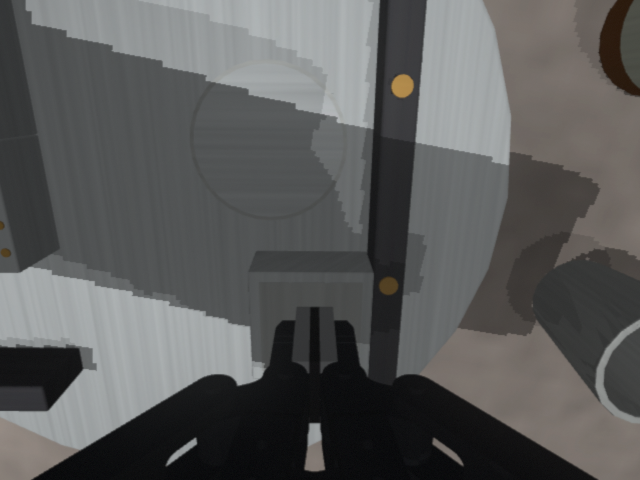

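The module is against the long arm: its right edge meets the arm at (372,270), the side force rose to 6.9 N, and travel is about 126 mm against 127 predicted. Next I move along the chuck's +y.

```bash
python3 -m creep '{"dp":[[-0.17,0.98,0],[-0.35,1.97,0],[-0.5,2.95,0],[-0.5,2.95,0],[-0.5,2.95,0],[-0.5,2.95,0],[-0.5,2.95,0],[-0.5,2.95,0],[-0.5,2.95,0],[-0.5,2.95,0],[-0.5,2.95,0],[-0.5,2.95,0]],"rot":[[0,0,0],[0,0,0],[0,0,0],[0,0,0],[0,0,0],[0,0,0],[0,0,0],[0,0,0],[0,0,0],[0,0,0],[0,0,0],[0,0,0]],"jaw":[1,1,1,1,1,1,1,1,1,1,1,1]}'
python3 - <<'E'
from workcell import readout, optics
import cv2,pickle
s=readout.sense();d=optics.capture('wrist');d['s']=s;pickle.dump(d,open('w5.pkl','wb'));cv2.imwrite('pics/w5.png',d['color'][:,:,::-1])
E
```

```text
clock: 10.3
position: [0.6198, 0.0617, 0.0835]
orientation: [0.642, 0.767, -0.0, 0.001]
wrist_force: [-4.0, -4.1, 11.0]
gripper_width: 0.0
gripper_force: 5.8
```

View pics/w5.png

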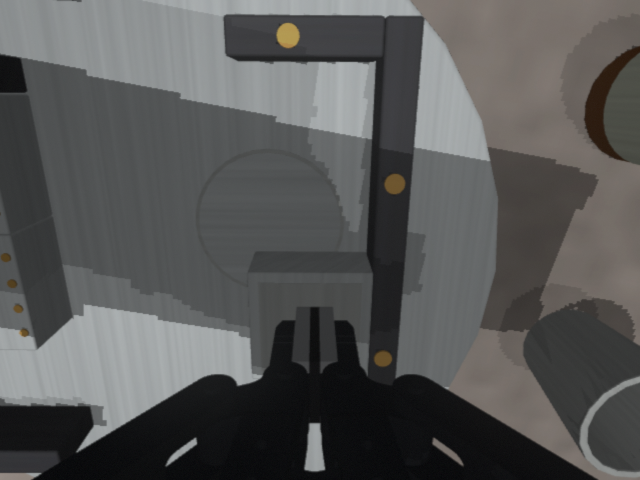

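The module's top edge is at (250..370,272). It is following under the fingers and still lies along the long arm, with about 70 mm to go.

```bash
python3 -m creep '{"dp":[[-0.51,2.95,0],[-0.51,2.95,0],[-0.51,2.95,0],[-0.51,2.95,0],[-0.51,2.95,0],[-0.51,2.95,0],[-0.51,2.95,0],[-0.51,2.95,0],[-0.51,2.95,0],[-0.51,2.95,0],[-0.51,2.95,0],[-0.51,2.95,0]],"rot":[[0,0,0],[0,0,0],[0,0,0],[0,0,0],[0,0,0],[0,0,0],[0,0,0],[0,0,0],[0,0,0],[0,0,0],[0,0,0],[0,0,0]],"jaw":[1,1,1,1,1,1,1,1,1,1,1,1]}'
python3 -m creep '{"dp":[[-0.51,2.95,0],[-0.51,2.95,0],[-0.51,2.95,0],[-0.51,2.95,0],[-0.51,2.95,0],[-0.51,2.95,0],[-0.51,2.95,0],[-0.51,2.95,0],[-0.51,2.95,0],[-0.51,2.95,0]],"rot":[[0,0,0],[0,0,0],[0,0,0],[0,0,0],[0,0,0],[0,0,0],[0,0,0],[0,0,0],[0,0,0],[0,0,0]],"jaw":[1,1,1,1,1,1,1,1,1,1]}'
```

```text
clock: 11.55
position: [0.6138, 0.0973, 0.0835]
orientation: [0.642, 0.767, 0.0, 0.001]
wrist_force: [-3.2, -3.5, 11.7]
gripper_width: 0.006
gripper_force: 5.8
clock: 12.55
position: [0.6087, 0.1268, 0.0835]
orientation: [0.642, 0.767, 0.0, 0.001]
wrist_force: [-3.6, -4.3, 11.5]
gripper_width: -0.001
gripper_force: 5.9
```

```bash
python3 -m creep '{"dp":[[-0.34,1.97,0],[-0.34,1.97,0],[-0.17,0.98,0]],"rot":[[0,0,0],[0,0,0],[0,0,0]],"jaw":[1,1,1]}'
for i in 1 ; do :; done
python3 -m creep '{"dp":[[-0.17,0.98,0]],"rot":[[0,0,0]],"jaw":[1]}'
python3 -m creep '{"dp":[[-0.17,0.98,0]],"rot":[[0,0,0]],"jaw":[1]}'
python3 -m creep '{"dp":[[-0.17,0.98,0]],"rot":[[0,0,0]],"jaw":[1]}'
```

```text
clock: 12.85
position: [0.6078, 0.1319, 0.0835]
orientation: [0.642, 0.767, 0.0, 0.001]
wrist_force: [-3.4, -5.2, 12.4]
gripper_width: 0.001
gripper_force: 6.0
clock: 12.95
position: [0.6077, 0.1327, 0.0835]
orientation: [0.642, 0.767, 0.0, 0.001]
wrist_force: [-2.8, -4.4, 11.9]
gripper_width: 0.004
gripper_force: 6.0
clock: 13.05
position: [0.6078, 0.1336, 0.0835]
orientation: [0.642, 0.767, 0.0, 0.001]
wrist_force: [-0.9, -4.2, 9.8]
gripper_width: -0.0
gripper_force: 4.9
clock: 13.15
position: [0.6079, 0.1347, 0.0836]
orientation: [0.642, 0.767, 0.0, 0.001]
wrist_force: [-0.7, -4.1, 9.1]
gripper_width: -0.003
gripper_force: 4.5
```

```bash
python3 -m creep '{"dp":[[-0.17,0.98,-0.3],[-0.17,0.98,0],[-0.17,0.98,0]],"rot":[[0,0,0],[0,0,0],[0,0,0]],"jaw":[1,1,1]}'
python3 -m creep '{"dp":[[0.98,0.17,0],[0.98,0.17,0],[0.98,0.17,0]],"rot":[[0,0,0],[0,0,0],[0,0,0]],"jaw":[1,1,1]}'
python3 - <<'E'
from workcell import readout, optics
import cv2,pickle
s=readout.sense();d=optics.capture('wrist');d['s']=s;pickle.dump(d,open('w6.pkl','wb'));cv2.imwrite('pics/w6.png',d['color'][:,:,::-1])
E
```

```text
clock: 13.45
position: [0.6079, 0.1374, 0.0835]
orientation: [0.642, 0.767, 0.001, 0.001]
wrist_force: [0.3, -4.0, 10.7]
gripper_width: 0.002
gripper_force: 5.1
clock: 13.75
position: [0.6095, 0.1387, 0.0835]
orientation: [0.642, 0.767, 0.0, 0.0]
wrist_force: [-5.6, -3.0, 15.9]
gripper_width: 0.004
gripper_force: 7.8
```

View pics/w6.png

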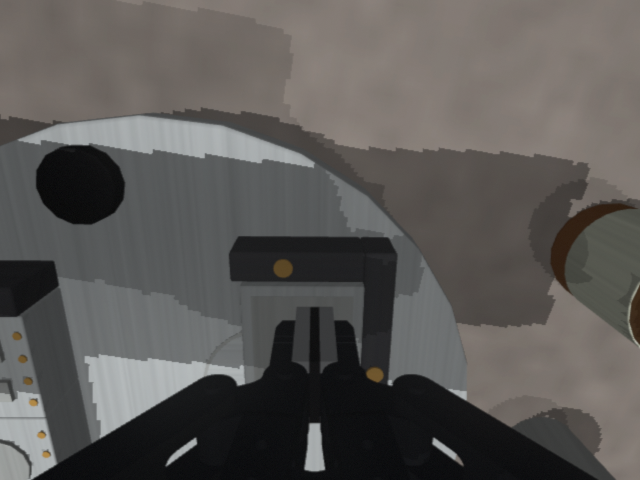

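The module sits in the corner, its cap touching the short arm at (245..360,283) and the long arm at u≈362. The tool has slipped about 5 mm over it, so it is home in y. I give one last diagonal nudge, then lift straight up and look.

```bash
python3 -m creep '{"dp":[[0.4,0.6,0],[0.4,0.6,0],[0.4,0.6,0],[0,0,1],[0,0,2],[0,0,5],[0,0,15],[-10,-20,35],[-15,-35,30],[-15,-35,30],[-15,-35,30],[0,0,0]],"rot":[[0,0,0],[0,0,0],[0,0,0],[0,0,0],[0,0,0],[0,0,0],[0,0,0],[0,0,0],[0,0,0],[0,0,0],[0,0,0],[0,0,0]],"jaw":[1,1,1,1,1,1,1,1,1,1,1,1]}'
python3 - <<'E'
from workcell import readout, optics
import cv2,pickle
s=readout.sense();d=optics.capture('wrist');d['s']=s;pickle.dump(d,open('w7.pkl','wb'));cv2.imwrite('pics/w7.png',d['color'][:,:,::-1])
from h import *
d=wrist('w7');g=d['color'].max(-1);print(s['position'],s['wrist_force'])
E
```

```text
clock: 15.0
position: [0.5561, 0.0099, 0.2357]
orientation: [0.644, 0.765, 0.003, 0.002]
wrist_force: [1.0, -0.5, -0.3]
gripper_width: 0.003
gripper_force: 0.0
[0.55609338 0.00990681 0.23571209] [ 0.95871339 -0.49794434 -0.26685184]
```

View pics/w7.png

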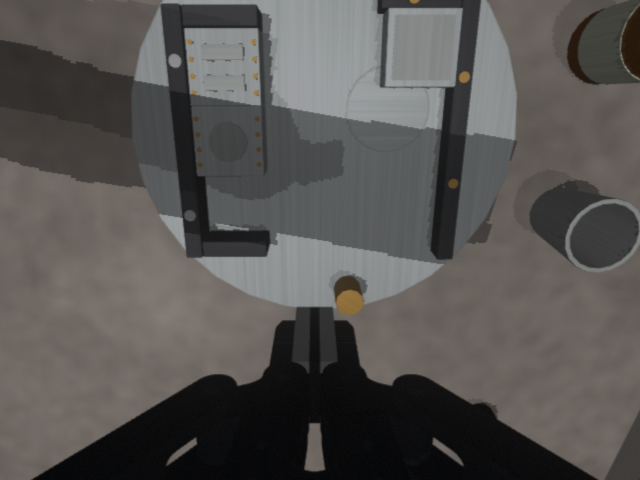

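The module sits in the stop's corner (cap 385..460, 8..88), the neighbours have not moved and the tool is free. I move back to frame the whole stop and check the fit by numbers.

```bash
python3 -m creep '{"dp":[[5,20,20],[5,20,10],[5,20,0],[0,10,0],[0,0,0]],"rot":[[0,0,0],[0,0,0],[0,0,0],[0,0,0],[0,0,0]],"jaw":[1,1,1,1,1]}'
python3 - <<'E'
from workcell import readout, optics
import pickle
s=readout.sense();d=optics.capture('wrist');d['s']=s;pickle.dump(d,open('w8.pkl','wb'))
from h import *
d=wrist('w8');P=cloud(d);g=d['color'].max(-1);u=np.mgrid[:480,:640][1]
loc=(P[...,0]-.6257)**2+(P[...,1]-.1595)**2
a=np.radians(10);ex=np.array([np.cos(a),np.sin(a)]);ey=np.array([-ex[1],ex[0]])
def edges(m,z,nm):
    k,lab,st,_=cv2.connectedComponentsWithStats(m.astype('uint8'));i=1+st[1:,4].argmax()
    q=ray(d,np.argwhere(lab==i)[:,::-1],z)[:,:2]*1000
    r=cv2.minAreaRect(q.astype(np.float32));print(nm,st[i],r)
    return q,r
cap=(abs(P[...,2]-.0835)<.006)&(g>75)&(loc<.09**2)&(abs((P[...,:2]-[.607,.133])@ex)<.032)&(abs((P[...,:2]-[.607,.133])@ey)<.032)
edges(cap,.0835,'cap')
stop=(g<70)&(P[...,2]>.075)&(P[...,2]<.087)&(abs((P[...,:2]-[.6206,.0794])@ex)<.04)
q,r=edges(stop,.08,'stop')
c=np.array(r[0]);y=np.radians(r[2]);X=np.array([np.cos(y),np.sin(y)]);Y=np.array([-X[1],X[0]])
print('expected cap centre',c+19*X+78*Y-23*X-23*Y)
nest=(g<70)&(P[...,2]>.083)&(P[...,2]<.095)&((P[...,:2]-[.5558,.0658])@ex<-.02);edges(nest,.088,'nest')
E
```

```text
clock: 15.55
position: [0.5697, 0.0885, 0.2585]
orientation: [0.64, 0.768, -0.001, -0.001]
wrist_force: [0.5, -0.6, -0.2]
gripper_width: 0.0
gripper_force: 0.0
cap [ 342  131   65   63 3795] ((606.3089599609375, 132.63711547851562), (45.327964782714844, 45.58246994018555), 9.852940559387207)
stop [ 338  113   85  220 4249] ((620.3654174804688, 79.62850952148438), (61.53595733642578, 179.09701538085938), 10.395960807800293)
expected cap centre [606.50634139 133.00384099]
nest [ 150  127   92  203 5239] ((486.53985595703125, 53.97911071777344), (58.738121032714844, 162.65017700195312), 9.821227073669434)
```

The cap centre is within about 0.4 mm (half a pixel) of its home position and square with the stop, and the tool is clear.

```bash
python3 -c "from workcell import hand_in;print(hand_in())"
```

```text
the job is handed in; nothing more can be done
None
```

I slid the flat-capped module straight out of the row and into the stop's inner corner, within about 0.4 mm of fully home by the last picture; no reading passed 16 N of press, the neighbours look unmoved, and I handed the job in at about 15.6 s with the tool clear.

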